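Find the key that frees the feeder and push the blank through

ROBOT

A 6-joint arm with a two-finger parallel gripper is mounted at the origin on the work surface. World frame = base frame: x ahead of the robot, y to its left, z up, the work surface at z = 0. Lengths are in m, angles in degrees, forces in N, time in s.
With the tool pointing down it reaches from about 0.3 to 0.75 m from the base axis. Payload 8.5 kg.
Tool frame: the origin (TCP) lies on the centre line of the jaws, within the pads' length; the fingertips stand 17 mm ahead of it and the grasp point (between the pads) lies 2 mm behind it (env.tcp_to_tips is the distance from the TCP to the fingertips, in m); z points along the fingers, y is the line along which they close (so a half turn about z gives the same grasp; the last joint's range is limited). The gripper opens to 85 mm and grips with 20 to 120 N. Pads are 22 mm wide; open, the fingers measure 114 mm over their backs; the gripper's body (76 mm by 85 mm) begins 54 mm behind the grasp point. The pads swing forward as they close: fully open they stand 13 mm farther back than shut.
Start: joints at [54.758, 21.807, 74.336, -0, 83.858, -12.336], TCP at [0.214, 0.507, 0.248] pointing down, gripper open.
Joint ranges: [-178.18, 178.18], [-50.72, 133.34], [12.68, 142.11], [-81.47, 261.47], [9.98, 163.14], [-165.26, 165.26]. Speed limits (degrees/s): [136.94, 136.94, 180, 180, 180, 180].

INTERFACE

Orientations are given as a 3x3 rotation matrix whose columns are the frame's x, y, z axes.
In Python, from rig import env gives the robot as it stands. The module is installed in compiled form; this text tells all that it offers.
- The arm moves only by the shell command python3 -m pendant 'ROWS' [FORCE]. ROWS is JSON, a list of rows, each a list of 7 numbers: the opening, from 0 (shut) to 1 (fully open), then the shift along the tool's x, y, z in m, then the turn, a rotation vector about the tool's x, y, z in rad. A call has 1 to 5 rows; each row is the pose to reach, as a shift and turn from the pose commanded when the call began, along the tool's axes at that moment; what a row does not reach only later rows make up. A row lasts 1/8 s, in which the tool goes at most 62.5 mm and 10.7 degrees, less where a joint would pass 70% of its speed; a pose out of reach is approached as far as the arm can. A call with a gripper value outside its range is refused whole. The fingers move at their own pace and stop on an object; FORCE is the grip in N (left out, the last holds). Time passes only in rows, so rows that repeat a pose let the fingers close. It gives the time, the measured TCP pose, the force, the opening and the grip force at its end, in the units of the state.
- env.observe(): the state, without advancing time (a new reading comes with each control period).
- env.get_image(name): name is "side" or "top" or "wrist"; returns a dict with "image" (384x512x3 uint8, blue, green, red), "fx", "fy", "cx", "cy" (pixels), "pose" (4x4, takes a point from camera to world coordinates). Camera axes: x right, y up, looking along -z (the intrinsics and any distortion apply to the point x, -y, -z); pixel columns grow to the right and rows downward; lengths in m; the calibration is good to about 2 mm. A picture is of the moment at which its call begins. There is no depth.
- env.close_job(): hands the job in; it is judged then, once.
Trained networks look in the newest picture that a camera, given by its name, has taken for a name from the list of things; names that differ only in an ending like _2 or _b are one class to them, and where a whole thing is asked for, a point or a joint stands for the part that bears it (a point fixed in the world has none). Each returns a list of dicts, best first, with "conf" (0 to 1); they miss things now and then, are a little off and sometimes report something else, mostly with a low value. They report only what shows in the picture. A call takes as long as a camera call.
- env.find_in(camera, thing): "bbox" ([centre column, centre row, width, height] in pixels, round what is visible of it).
- env.trace(camera, thing): "mask" (384x512 bool, what is visible of it) and "bbox" ([centre column, centre row, width, height] in pixels, round what is visible of it).
- env.tip_of(camera, thing): "centre" ([column, row] in pixels: a listed point, or the origin of a listed thing).
The state is a dict: "time_s": time; "q": joint angles; "qvel": joint speeds; "joint_efforts": joint torques, N m; "position": TCP position; "tool_rot": TCP orientation; "ft_force": force on the tool from outside, world axes, zero at the start; "wrist_torque": the same for the moment, N m; "grip_width": finger opening in m; "gripper_force": force on a finger pad.
Only numpy, scipy, OpenCV 4.12 (cv2) and the standard library are available. Lean on these libraries where they do the work, as an engineer would, in place of code of your own. Each camera call takes 0.05 s, during which the arm holds its last target. There are 200 camera calls.

TASK

The feeder is locked by its latch and one of the two keys in the rack works it. Try them in the lock, pushing the key fully in and turning it clockwise, until one turns the latch and swings its tongue fully clear of the feed path; put every key you took back into the rack, standing in a hole, then use the push stick to push the brass blank along between the fences and under the guard until it is wholly out on the far side. Keep your fingers off the blank, leave the things around undisturbed and let go of everything.

Things in the scene. Friction and masses are not known exactly. Their poses are not given: they have to be found in the camera images.
- feeder: White unit; origin on the table under the middle of its guard's entry side, y = feed direction. Guard: 184 mm wide (x), 85 high, y=0 to 50 mm; tunnel 68 wide, 26 high along y. Before it the bare table between steel fences 18 mm high: inner faces x=+30 (y=-215 to 0), x=-31 (y=-215 to -110), x=-33 (y=-30 to 0). Lock at x=-55, y=-40: 46 mm square, 50 high. Motor on the +x side. Open table beyond.
- keyway (a point): Centre of the slot's mouth on the flat top of the lock's brass plug, 50 mm above the table. Turns with the plug: y = long direction of the slot (21 mm along y, 9 along x, 30 deep, 2 mm chamfer), near the feed direction at the start; z up. A key goes in straight down, bow plane along the slot, until its flange lies on the plug; the working key has about 0.2 rad of play in it.
- latch (a joint): Turn of the plug in rad, growing clockwise seen from above. 0 (start 0 to 0.15) is locked: its steel tongue (45 mm long from the plug's axis, 5 to 15 mm above the table) points across the feed path (feeder +x) and bars it. Past 1.15 it is clear, swung back against the feed; stop at 1.5. About 0.12 N m of friction; stays where left.
- key_rack: A fixed dark wooden block 58 x 140 x 45 mm (x, y, z), origin under its centre, with two square 32 mm holes, 41 mm deep, in its top at y = -35 and +35 mm, one for each key. A key's flange rests on the top, 45 mm up.
- key_1: Steel key upright in the rack; the two look alike there, only one works the lock. Origin on its axis at the underside of its round flange (42 mm across, 4 mm thick), z up. Flat bow to grip: 9 mm thick (x), 44 mm wide (y), top 46 mm above the origin. Hidden bit 27 mm long below; a flat bit lies in the bow's plane. The wrong one also goes in but turns idly. 100 g.
- key_2: Steel key upright in the rack; the two look alike there, only one works the lock. Origin on its axis at the underside of its round flange (42 mm across, 4 mm thick), z up. Flat bow to grip: 9 mm thick (x), 44 mm wide (y), top 46 mm above the origin. Hidden bit 27 mm long below; a flat bit lies in the bow's plane. The wrong one also goes in but turns idly. 100 g.
- blank: Loose brass plate 56 x 80 x 14 mm (x, y, z), about 0.5 kg, lying between the fences short of the tongue, long side along the feed. Origin in the centre of its underside.
- push_stick: Wooden push stick lying on the table: bar 22 mm wide (x), 14 thick, 190 long, from y=-40 mm to its pushing nose at y=+150 mm. At the origin (on the underside) stands its upright grip, 12 mm thick (x), 62 long (y), top 60 mm above the underside. About 120 g. The bar fits between the fences and through the tunnel; the grip is too tall for the tunnel.
- spool: Bystander: a copper wire spool 64 mm across, 48 mm high, origin under it; leave it alone.
- bottle: Bystander: a white plastic bottle 60 mm across, 170 mm high, origin under it; leave it alone.
- glass_cup: Bystander: a glass cup 72 mm across, 90 mm high, origin under it; leave it alone.
- wrench: Bystander: a steel wrench 170 mm long lying on the table, origin under its middle; leave it alone.

How it is judged (in metres and radians):
On the way, in this order (a step that is already met when the one before it is completed fails the run):
1. a key is fully in the lock, the latch still locked (((z of key_1 in the frame of keyway below 0.008 m and horizontal distance between key_1 and keyway below 0.006 m) or (z of key_2 in the frame of keyway below 0.008 m and horizontal distance between key_2 and keyway below 0.006 m)) and value of joint latch below 0.6 rad), for 0.05 s.
2. the latch is turned clear with a key in the lock (((z of key_1 in the frame of keyway below 0.008 m and horizontal distance between key_1 and keyway below 0.006 m) or (z of key_2 in the frame of keyway below 0.008 m and horizontal distance between key_2 and keyway below 0.006 m)) and value of joint latch above 1.15 rad), for 0.1 s.
3. both keys stand in the rack, let go (z of key_1 in the frame of key_rack between 0.038 and 0.052 m and angle between each of key_1, key_2's own z axis and vertical below 0.12 rad and horizontal distance between each of key_1, key_2 and key_rack below 0.065 m and z of key_2 in the frame of key_rack between 0.038 and 0.052 m and contact force between the fingers and key_1 below 0.1 N and contact force between the fingers and key_2 below 0.1 N), for 0.2 s.
4. the blank is half into the guard, pushed by the stick (y of blank in the frame of feeder between 0 and 0.07 m and contact force between push_stick and blank above 0.05 N).
At the end, for the whole second after the job is handed in: Blank flat on the table wholly beyond the guard (centre 91 to 220 mm past its entry side, within 60 mm of the feed line), latch past 1.15 rad, both keys upright in the rack (flange within 7 mm of its top, tilt under 0.12 rad), push stick put down (origin under 30 mm), all at rest (y of blank in the frame of feeder between 0.091 and 0.22 m and x of blank in the frame of feeder between -0.06 and 0.06 m and height (world z) of blank below 0.008 m and value of joint latch above 1.15 rad and z of key_1 in the frame of key_rack between 0.038 and 0.052 m and angle between each of key_1, key_2's own z axis and vertical below 0.12 rad and horizontal distance between each of key_1, key_2 and key_rack below 0.065 m and z of key_2 in the frame of key_rack between 0.038 and 0.052 m and linear speed of each of blank, push_stick, key_1, key_2 below 0.02 m/s and height (world z) of push_stick below 0.03 m); the robot touches nothing.
It fails at once if the fingers push the blank (contact force between the fingers and blank above 1 N).
It fails at once if a bystander is moved more than 30 mm (distance of any of spool, bottle, glass_cup, wrench from where it was at the start of the episode above 0.03 m).
It also fails if it takes over 72 s, if anything falls off the work surface, if the arm or the gripper's body presses on something with over 40 N, if the wrist force passes 120 N, or if a joint passes its speed limit or range.

## Working session

There is one attempt and no reset: what is moved stays moved. The work goes in short steps, Python scripts to look and compute and a shell command to move; the robot and the scene stay as the last step left them, time stands still between calls to the robot, and variables do not carry over. Pictures are saved under pics/ and viewed, at most 10 in all, crops included, and the job is handed in when it is done.

```bash
mkdir -p pics; cat > h.py <<'E'
import numpy as np, cv2
from rig import env
np.set_printoptions(precision=4,suppress=True)
def ray(im,px):
    P=np.array(im["pose"]); d=np.array([(px[0]-im["cx"])/im["fx"],-(px[1]-im["cy"])/im["fy"],-1.0])
    return P[:3,3],P[:3,:3]@d
def at(im,px,z):
    o,d=ray(im,px); return o+d*(z-o[2])/d[2]
def proj(im,p):
    P=np.array(im["pose"]); c=P[:3,:3].T@(np.array(p)-P[:3,3]); return np.array([im["cx"]+im["fx"]*c[0]/-c[2],im["cy"]-im["fy"]*c[1]/-c[2]])
E
python3 - <<'E'
from h import *
for n in ["top","side"]:
    im=env.get_image(n); cv2.imwrite(f"pics/{n}0.png",im["image"])
    print(n,im["fx"],im["cx"],im["cy"],[k for k in im]); print(im["pose"])
    for t,z in [("feeder",0),("keyway",.05),("key_rack",0),("key_1",.045),("blank",0),("push_stick",0),("spool",0),("bottle",0),("glass_cup",0),("wrench",0)]:
        for r in env.tip_of(n,t)[:3]: print(t,round(r["conf"],2),np.round(r["centre"],1),at(im,r["centre"],z)[:2])
s=env.observe(); print(s["position"],s["tool_rot"],s["time_s"])
E
```

```text
top 415.0381303756837 255.5733714146075 188.7598339512732 ['image', 'fx', 'fy', 'cx', 'cy', 'pose']
[[ 0.0015  0.9982 -0.06    0.5061]
 [-0.9998  0.0004 -0.0197 -0.0436]
 [-0.0196  0.06    0.998   1.0967]
 [ 0.      0.      0.      1.    ]]
feeder 0.56 [213.2 187.8] [0.5745 0.0905]
keyway 0.6 [231.1 207.3] [0.5221 0.0387]
key_rack 0.72 [230.3 209.1] [0.5181 0.0448]
key_rack 0.69 [141.1 243. ] [0.4283 0.2802]
key_1 0.83 [125.5 245.5] [0.4251 0.3066]
key_1 0.61 [150.3 248.8] [0.417  0.2433]
blank 0.58 [273.5 179.2] [ 0.5974 -0.0694]
push_stick 0.73 [349.8 250.5] [ 0.4105 -0.2684]
spool 0.94 [281.  130.4] [ 0.7279 -0.0896]
spool 0.22 [427.7 216.5] [ 0.4995 -0.4724]
bottle 0.83 [312.9 123.5] [ 0.7463 -0.1745]
glass_cup 0.93 [101.1 161. ] [0.6463 0.3919]
wrench 0.7 [428.1 219. ] [ 0.4929 -0.4733]
side 455.70642689688805 256.5794474936676 192.61626124675092 ['image', 'fx', 'fy', 'cx', 'cy', 'pose']
[[ 0.9189  0.3038 -0.2515  0.247 ]
 [-0.3944  0.7006 -0.5947 -0.8424]
 [-0.0045  0.6457  0.7636  1.1038]
 [ 0.      0.      0.      1.    ]]
feeder 0.83 [237.5 181.5] [0.5724 0.0852]
keyway 0.47 [228.5 183.4] [0.5293 0.047 ]
keyway 0.43 [291.8 345.3] [ 0.4842 -0.4882]
key_rack 0.82 [175.1 154. ] [0.423  0.2872]
key_1 0.56 [174.  153.2] [0.4136 0.2461]
key_1 0.4 [174.2 137.7] [0.4355 0.3176]
blank 0.91 [260.  212.7] [ 0.5884 -0.0608]
blank 0.44 [175.3 139.3] [0.4447 0.3574]
push_stick 0.81 [231.1 285.6] [ 0.4173 -0.2581]
push_stick 0.7 [175.  140.7] [0.4417 0.3509]
spool 0.91 [303.4 204.5] [ 0.7247 -0.0849]
spool 0.34 [171.7 154.9] [0.4111 0.2876]
bottle 0.81 [326.1 222.7] [ 0.7553 -0.1744]
wrench 0.56 [291.1 347.7] [ 0.4912 -0.4761]
[0.214  0.5066 0.2483] [[-0.9212  0.3892 -0.0001]
 [ 0.3892  0.9212 -0.    ]
 [ 0.     -0.     -1.    ]] 1.1
```

```bash
python3 - <<'E'
import cv2
a=cv2.imread("pics/top0.png")
cv2.imwrite("pics/top0b.png",cv2.resize(a[100:300,90:390],(798,532),interpolation=cv2.INTER_CUBIC))
a=cv2.imread("pics/side0.png")
cv2.imwrite("pics/side0b.png",cv2.resize(a[100:340,130:400],(675,600),interpolation=cv2.INTER_CUBIC))
E
```

```text
(no output)
```

View pics/top0b.png

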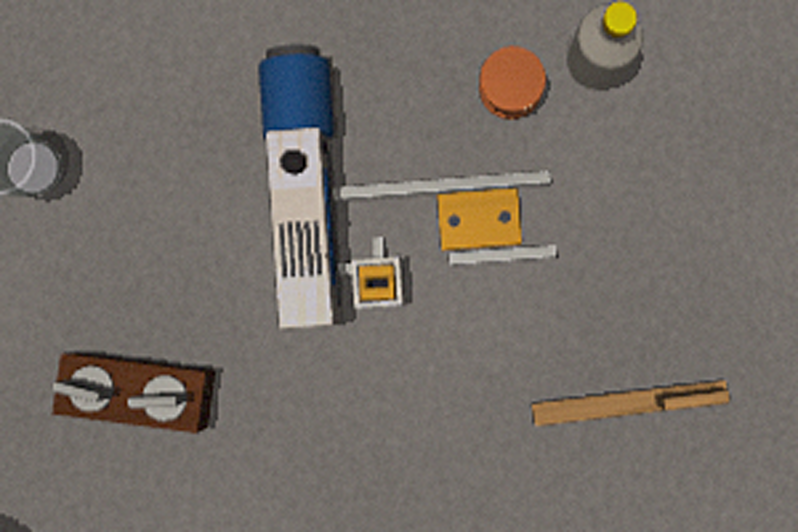

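View pics/side0b.png

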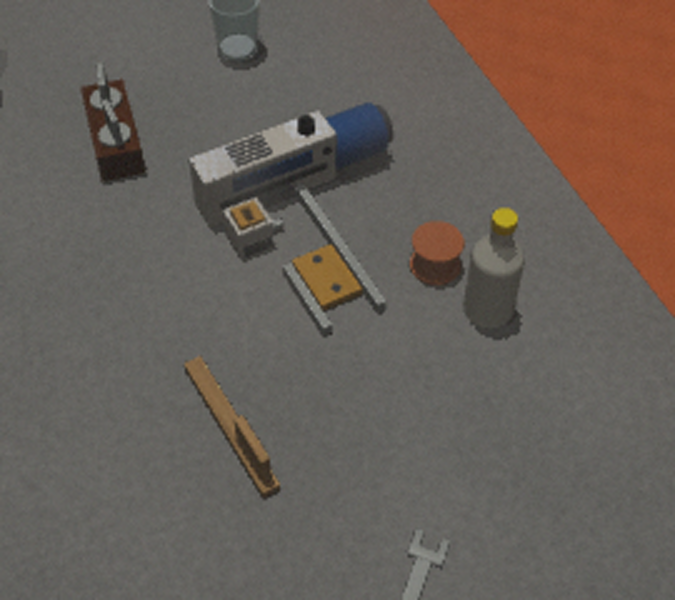

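```bash
cat >> h.py <<'E'
from scipy.spatial.transform import Rotation as Ro
def go(x,y,z,yaw):
    """print shift/turn to TCP x,y,z with tool y at yaw deg (mod 180), pointing down"""
    s=env.observe(); R=np.array(s["tool_rot"]); d=R.T@(np.array([x,y,z])-s["position"])
    best=None
    for k in (0,180):
        a=np.radians(yaw+k); T=np.c_[[-np.sin(a)*-1,-np.cos(a),0],[np.cos(a),np.sin(a),0],[0,0,-1]]
        r=Ro.from_matrix(R.T@T).as_rotvec()
        if best is None or np.linalg.norm(r)<np.linalg.norm(best): best=r
    print("shift",d,"turn",best,"pos",np.array(s["position"]),"yaw",np.degrees(np.arctan2(R[1,1],R[0,1])))
E
python3 -m pendant '[[1,-0.056,-0.026,-0.004,0,0,0.186],[1,-0.112,-0.052,-0.008,0,0,0.372],[1,-0.167,-0.077,-0.012,0,0,0.558],[1,-0.222,-0.103,-0.016,0,0,0.744],[1,-0.278,-0.129,-0.02,0,0,0.93]]'
python3 -c "
from h import *
go(.42,.28,.27,0)"
```

```text
time_s: 1.72
position: [0.421, 0.278, 0.2687]
tool_rot: [[-0.233, 0.973, 0.0], [0.973, 0.233, 0.0], [0.0, 0.001, -1.0]]
ft_force: [0.6, 0.1, -0.0]
grip_width: 0.0851
gripper_force: 0.0Traceback (most recent call last):
  File "<string>", line 3, in <module>
    go(.42,.28,.27,0)
    ~~^^^^^^^^^^^^^^^
  File "h.py", line 18, in go
    r=Ro.from_matrix(R.T@T).as_rotvec()
      ~~~~~~~~~~~~~~^^^^^^^
  File "scipy/spatial/transform/_rotation.pyx", line 1143, in scipy.spatial.transform._rotation.Rotation.from_matrix
ValueError: Non-positive determinant (left-handed or null coordinate frame) in rotation matrix 0: [[-0.9725 -0.2328 -0.0001]
 [-0.2328  0.9725 -0.0005]
 [-0.0002  0.0005  1.    ]].
```

```bash
sed -i 's/\[-np.sin(a)\*-1,-np.cos(a),0\]/[-np.sin(a),np.cos(a),0]/' h.py
python3 - <<'E'
from h import *
go(.42,.28,.27,0)
im=env.get_image("wrist"); cv2.imwrite("pics/w1.png",im["image"]); print(np.array(im["pose"]),im["fx"])
for t,z in [("key_1",.045),("key_rack",0.0)]:
    for r in env.tip_of("wrist",t)[:3]: print(t,r["conf"],r["centre"],at(im,r["centre"],z)[:2])
for i,r in enumerate(env.trace("wrist","key_1")[:3]):
    print(r["conf"],r["bbox"]); im["image"][r["mask"]]=im["image"][r["mask"]]//2+np.array([0,60*i,120],np.uint8)
cv2.imwrite("pics/w1m.png",im["image"])
E
```

```text
shift [ 0.0022 -0.0005 -0.0013] turn [ 0.0005 -0.0002  0.235 ] pos [0.421  0.278  0.2687] yaw 13.462977943002727
[[ 0.9726 -0.2196 -0.0762  0.4013]
 [ 0.2324  0.9202  0.315   0.3596]
 [ 0.001  -0.3241  0.946   0.3934]
 [ 0.      0.      0.      1.    ]] 280.1729724985574
key_1 0.62 [254.2, 188.4] [0.4243 0.2433]
key_1 0.55 [263.9, 138.3] [0.4211 0.3099]
key_rack 0.93 [257.0, 154.8] [0.4196 0.2784]
0.71 [269.6, 143.7, 35.9, 38.6]
0.61 [248.5, 195.9, 29.7, 43.1]
```

View pics/w1.png

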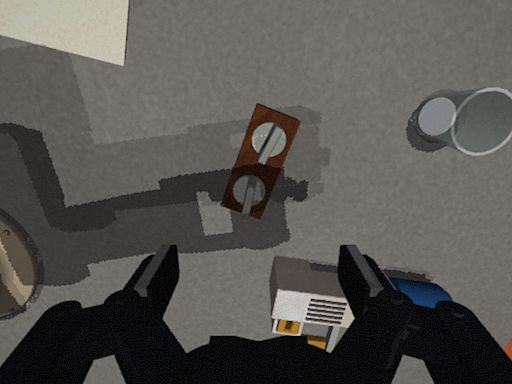

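```bash
python3 -m pendant '[[1,-0.01,-0.002,0.05,0,0,0.12],[1,-0.012,-0.003,0.1,0,0,0.235],[1,-0.012,-0.003,0.1,0,0,0.235]]'
python3 - <<'E'
from h import *
im=env.get_image("wrist"); cv2.imwrite("pics/w2.png",im["image"]); print(np.array(im["pose"])[:3,3])
for t,z in [("key_1",.045),("key_rack",0.0)]:
    for r in env.tip_of("wrist",t)[:3]: print(t,r["conf"],r["centre"],at(im,r["centre"],z)[:2])
for i,r in enumerate(env.trace("wrist","key_1")[:3]): print(r["conf"],r["bbox"]); np.save(f"m{i}.npy",r["mask"])
cv2.imwrite("pics/w2c.png",cv2.resize(im["image"][40:290,150:400],(600,600),interpolation=cv2.INTER_CUBIC))
E
```

```text
time_s: 2.3
position: [0.4176, 0.2677, 0.1662]
tool_rot: [[-0.009, 1.0, -0.007], [1.0, 0.009, -0.002], [-0.002, -0.007, -1.0]]
ft_force: [-0.8, 1.3, 0.6]
grip_width: 0.0856
gripper_force: 0.0
[0.4175 0.3519 0.2908]
key_1 0.88 [261.6, 217.1] [0.4205 0.2386]
key_1 0.56 [269.9, 142.1] [0.4268 0.3108]
key_rack 0.57 [259.6, 166.5] [0.4181 0.2771]
0.9 [268.6, 151.1, 50.1, 63.7]
0.56 [259.2, 228.1, 40.0, 66.1]
0.41 [266.9, 173.2, 84.5, 152.6]
```

View pics/w2c.png

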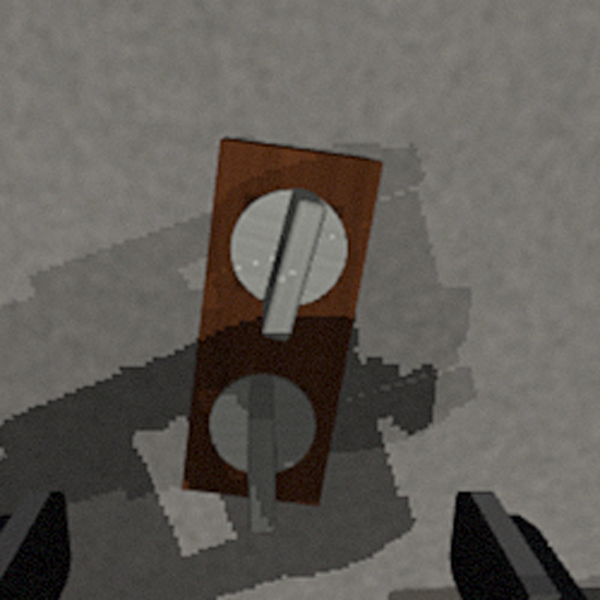

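```bash
python3 - <<'E'
from h import *
im=env.get_image("wrist")
f=lambda u,v,z: at(im,(150+u/2.4,40+v/2.4),z)[:2]
for n,c,a,b in [("far",(289,247),(311,199),(277,335)),("near",(262,423),(260.5,385),(261.5,530))]:
    A,B=f(*a,.091),f(*b,.091); print(n,"flange",f(*c,.049),"bow",A,B,(A+B)/2,np.linalg.norm(A-B),"yaw of bow",np.degrees(np.arctan2(*(A-B)[::-1])))
cs=[f(*p,.045) for p in [(221,138),(382,160),(318,505),(183,488)]]
print(cs,np.mean(cs,0)); e=cs[0]-cs[3]; print("rack yaw",np.degrees(np.arctan2(-e[0],e[1])))
go(.42,.24,.15,0)
E
```

```text
far flange [0.4314 0.3109] bow [0.4356 0.3322] [0.4262 0.2899] [0.4309 0.311 ] 0.04331597141809311 yaw of bow 77.48762991329282
near flange [0.4222 0.2403] bow [0.4211 0.2729] [0.422  0.2182] [0.4215 0.2455] 0.054652714132643276 yaw of bow 90.89322155013936
[array([0.4067, 0.3486]), array([0.4642, 0.3416]), array([0.4465, 0.2006]), array([0.3893, 0.2084])] [0.4267 0.2748]
rack yaw -7.0609595500048945
shift [-0.028  -0.0008  0.0202] turn [ 0.0035 -0.0013  0.0083] pos [0.4205 0.268  0.1702] yaw 0.47473922436609367
```

```bash
python3 -m pendant '[[0.5,-0.028,0.001,0.03,0.0035,-0.0013,0.015],[0.5,-0.028,0.001,0.065,0.0035,-0.0013,0.015],[0.5,-0.028,0.001,0.099,0.0035,-0.0013,0.015],[0.5,-0.028,0.001,0.099,0.0035,-0.0013,0.015]]' 80
python3 -c "
from h import *
go(.422,.240,.071,1)"
```

```text
time_s: 3.05
position: [0.4207, 0.2392, 0.0689]
tool_rot: [[0.008, 1.0, -0.006], [1.0, -0.008, -0.002], [-0.002, -0.006, -1.0]]
ft_force: [-0.2, 1.4, 0.3]
grip_width: 0.0426
gripper_force: 0.0
shift [ 0.0008  0.0012 -0.0021] turn [-0.0057  0.0019 -0.0256] pos [0.4207 0.2392 0.0689] yaw -0.4694999759750125
```

```bash
python3 -m pendant '[[0,0.001,0.001,-0.002,0,0,-0.02],[0,0.001,0.001,-0.002,0,0,-0.02],[0,0.001,0.001,-0.002,0,0,-0.02],[0,0.001,0.001,-0.002,0,0,-0.02]]' 80
python3 -c "
from h import *
go(.422,.240,.071,1)"
```

```text
time_s: 3.55
position: [0.4229, 0.2407, 0.0732]
tool_rot: [[-0.012, 1.0, -0.0], [1.0, 0.012, -0.0], [-0.0, -0.0, -1.0]]
ft_force: [-2.1, 1.8, 7.1]
grip_width: 0.008
gripper_force: 78.3
shift [-0.0006 -0.0009  0.0022] turn [-0.      0.0002 -0.0059] pos [0.4229 0.2407 0.0732] yaw 0.6598522556650724
```

```bash
python3 -m pendant '[[0,0,0,-0.05,0,0,0],[0,0,0,-0.11,0,0,0],[0,-0.054,0.025,-0.12,0,0,0],[0,-0.108,0.05,-0.12,0,0,0],[0,-0.163,0.075,-0.12,0,0,0]]' 80
python3 -m pendant '[[0,-0.03,0.015,0,0,0,0],[0,-0.06,0.028,0,0,0,0],[0,-0.06,0.028,0,0,0,0],[0,-0.06,0.028,0,0,0,0]]'
python3 - <<'E'
from h import *
go(.524,.02,.19,0)
im=env.get_image("wrist"); cv2.imwrite("pics/w3.png",im["image"]); print(np.array(im["pose"])[:3,3])
for t,z in [("keyway",.05),("feeder",0.0)]:
    for r in env.tip_of("wrist",t)[:3]: print(t,r["conf"],r["centre"],at(im,r["centre"],z)[:2])
s=env.get_image("side")["image"]; cv2.imwrite("pics/s3.png",s)
canvas=np.zeros((600,800,3),np.uint8); canvas[:384,:512]=im["image"]
o=proj(im,(.524,.04,.05)).astype(int); print(o)
c=im["image"][max(o[1]-50,0):o[1]+50,o[0]-50:o[0]+50]; canvas[300:600,500:800]=cv2.resize(c,(300,300),interpolation=cv2.INTER_CUBIC)
canvas[384:600,0:500]=cv2.resize(s[130:216,130:330],(500,216),interpolation=cv2.INTER_CUBIC)
cv2.imwrite("pics/w3c.png",canvas)
E
```

```text
time_s: 4.18
position: [0.4999, 0.0767, 0.1928]
tool_rot: [[-0.012, 1.0, -0.001], [1.0, 0.012, -0.001], [-0.001, -0.001, -1.0]]
ft_force: [0.4, 0.5, -0.5]
grip_width: 0.0083
gripper_force: 78.3
time_s: 4.68
position: [0.5276, 0.019, 0.1918]
tool_rot: [[-0.011, 1.0, -0.003], [1.0, 0.011, -0.001], [-0.001, -0.003, -1.0]]
ft_force: [-0.1, 0.8, -1.4]
grip_width: 0.008
gripper_force: 78.3
shift [ 0.001  -0.0036  0.0018] turn [-0.003   0.0012  0.0113] pos [0.5276 0.019  0.1918] yaw 0.6462075807859362
[0.5269 0.1031 0.3165]
keyway 0.96 [261.2, 160.8] [0.53   0.0406]
feeder 0.55 [301.9, 109.0] [0.574  0.0869]
feeder 0.48 [411.0, 254.8] [ 0.7267 -0.0935]
[255 161]
```

View pics/w3c.png

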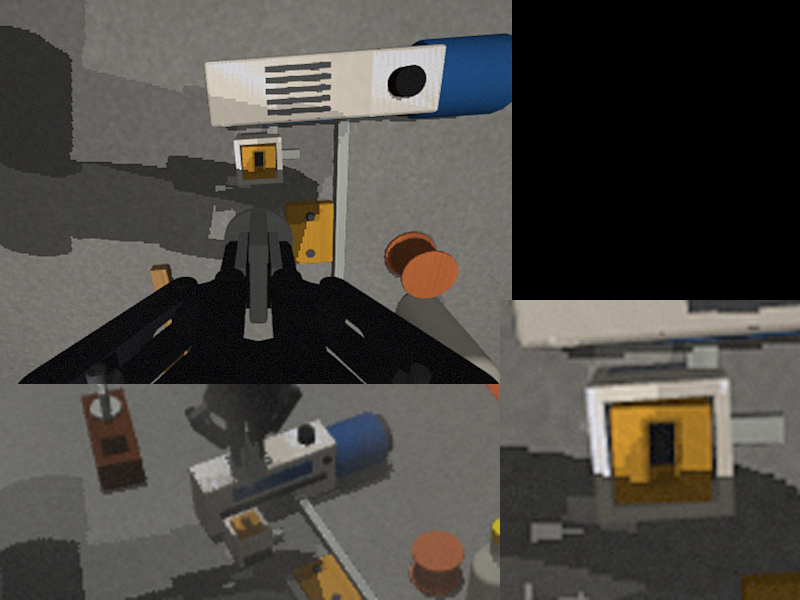

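```bash
python3 -m pendant '[[0,-0.02,0.0,0.03,0,0,0],[0,-0.02,0.0,0.05,0,0,0],[0,-0.02,0,0.05,0,0,0],[0,-0.02,0,0.05,0,0,0]]'
python3 - <<'E'
from h import *
im=env.get_image("wrist"); cv2.imwrite("pics/w4.png",im["image"])
for t,z in [("keyway",.05),("feeder",0.0)]:
    for r in env.tip_of("wrist",t)[:3]: print(t,r["conf"],r["centre"],at(im,r["centre"],z)[:2])
# rectify plane z=.05, 8 px/mm... x right = world x, up = world y ; centre (.53,.04), +-35mm, 8 px per mm
H,_=cv2.findHomography(np.array([proj(im,(.53+a,.04+b,.05)) for a,b in [(-.035,-.035),(.035,-.035),(.035,.035),(-.035,.035)]]),np.array([[0,560],[560,560],[560,0],[0,0.]]))
w=cv2.warpPerspective(im["image"],H,(560,560),flags=cv2.INTER_CUBIC)
for k in range(0,560,80): w[k,::8]=(0,255,0); w[::8,k]=(0,255,0)
cv2.imwrite("pics/w4r.png",w); go(.53,.04,.1,4)
E
```

```text
time_s: 5.38
position: [0.5284, -0.0012, 0.1422]
tool_rot: [[-0.012, 1.0, -0.002], [1.0, 0.012, -0.002], [-0.002, -0.002, -1.0]]
ft_force: [-0.6, 0.0, -0.6]
grip_width: 0.008
gripper_force: 78.3
keyway 0.83 [259.5, 152.1] [0.5288 0.0389]
feeder 0.74 [314.8, 91.5] [0.5781 0.0844]
shift [0.0414 0.0022 0.0421] turn [-0.0019  0.0016 -0.0583] pos [ 0.5283 -0.0014  0.1421] yaw 0.6571048965350942
```

View pics/w4r.png

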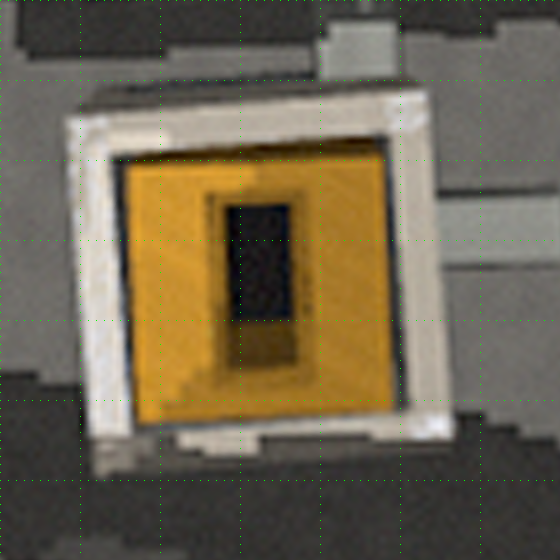

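```bash
python3 -m pendant '[[0,0.021,0,0,0,0.0015,-0.032],[0,0.041,0,0.01,0,0.0015,-0.032],[0,0.041,0,0.03,0,0.0015,-0.032],[0,0.041,0,0.03,0,0.0015,-0.032]]'
python3 - <<'E'
from h import *
go(.5277,.0395,.0782,2.5)
E
```

```text
time_s: 6.02
position: [0.527, 0.0397, 0.1108]
tool_rot: [[-0.043, 0.999, -0.005], [0.999, 0.043, 0.0], [0.001, -0.005, -1.0]]
ft_force: [-0.2, -0.1, -0.7]
grip_width: 0.0078
gripper_force: 78.3
shift [-0.0003  0.0009  0.0326] turn [-0.0053 -0.0007 -0.0001] pos [0.527  0.0397 0.1108] yaw 2.4918445781731404
```

```bash
python3 -m pendant '[[0,0,0.0005,0.006,0,0,0],[0,0,0.0005,0.012,0,0,0]]'
python3 -m pendant '[[0,0,0,0.008,0,0,0],[0,0,0,0.016,0,0,0]]'
```

```text
time_s: 6.28
position: [0.5283, 0.0392, 0.0995]
tool_rot: [[-0.043, 0.999, -0.002], [0.999, 0.043, -0.0], [0.0, -0.002, -1.0]]
ft_force: [0.3, 0.4, -1.0]
grip_width: 0.0081
gripper_force: 78.3
time_s: 6.52
position: [0.5278, 0.0394, 0.0827]
tool_rot: [[-0.043, 0.999, -0.004], [0.999, 0.043, 0.0], [0.0, -0.004, -1.0]]
ft_force: [0.9, -0.3, -0.5]
grip_width: 0.008
gripper_force: 78.3
```

Sliding in freely. Push to the flange.

```bash
python3 -m pendant '[[0,0,0,0.003,0,0,0],[0,0,0,0.005,0,0,0],[0,0,0,0.005,0,0,0]]'
```

```text
time_s: 6.9
position: [0.5279, 0.0394, 0.0784]
tool_rot: [[-0.043, 0.999, -0.003], [0.999, 0.043, 0.0], [0.0, -0.003, -1.0]]
ft_force: [-0.8, -0.3, -1.4]
grip_width: 0.0083
gripper_force: 78.4
```

```bash
python3 -m pendant '[[0,0,0,0.001,0,0,0],[0,0,0,0.001,0,0,0.15],[0,0,0,0.001,0,0,0.3],[0,0,0,0.001,0,0,0.45]]'
python3 -c "
from h import *
s=env.observe();print(s['wrist_torque'],s['ft_force'],s['q'])"
```

```text
time_s: 7.4
position: [0.5287, 0.0393, 0.0782]
tool_rot: [[0.4, 0.916, -0.001], [0.916, -0.4, -0.0], [-0.001, -0.0, -1.0]]
ft_force: [0.3, -0.6, 5.5]
grip_width: 0.0079
gripper_force: 79.3
[-0.0512 -0.0905  0.0661] [ 0.311  -0.5784  5.5079] [-8.543  30.6993 91.3013 -0.0268 58.0321 15.0639]
```

```bash
python3 -m pendant '[[0,0,0,0,0,0,0.18],[0,0,0,0,0,0,0.36],[0,0,0,0,0,0,0.54],[0,0,0,0,0,0,0.54]]'
python3 - <<'E'
from h import *
s=env.observe();print(s['wrist_torque'],s['ft_force'])
im=env.get_image("wrist"); cv2.imwrite("pics/w5.png",im["image"]);a=env.get_image("side")["image"]; b=env.get_image("top")["image"]
c=np.zeros((400,800,3),np.uint8); c[:,:400]=cv2.resize(a[150:230,190:270],(400,400)); c[:,400:]=cv2.resize(b[160:230,200:270],(400,400))
cv2.imwrite("pics/s5.png",c)
E
```

```text
time_s: 7.9
position: [0.5287, 0.0393, 0.0782]
tool_rot: [[0.813, 0.582, -0.001], [0.582, -0.813, -0.0], [-0.001, -0.0, -1.0]]
ft_force: [0.0, -0.1, 6.9]
grip_width: 0.0079
gripper_force: 79.3
[-0.0029 -0.0574 -0.0467] [ 0.0258 -0.0693  6.8613]
```

View pics/s5.png

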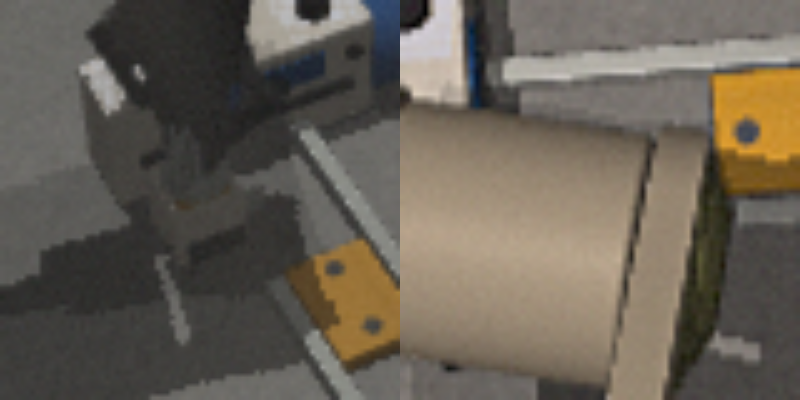

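```bash
python3 -m pendant '[[0,0,0,0,0,0,0.18],[0,0,0,0,0,0,0.36]]'
python3 -c "
from h import *
s=env.observe();print(s['wrist_torque'],s['ft_force'])"
python3 -m pendant '[[0,0,0,0,0,0,0.16],[0,0,0,0,0,0,0.16]]'
python3 - <<'E'
from h import *
s=env.observe();print(s['wrist_torque'],s['ft_force'])
a=env.get_image("side"); b=env.get_image("top"); cv2.imwrite("pics/a6.png",a["image"]); cv2.imwrite("pics/b6.png",b["image"])
for n in ("side","top","wrist"):
    for t in ("latch","keyway"):
        for r in env.find_in(n,t)[:2]: print(n,t,r)
# projections of lock/tongue candidates
for nm,yaw in (("locked",4),("clear",-80)):
    y=np.radians(yaw); print(nm,[proj(a,(.5277+.045*np.cos(y)*k,.0392+.045*np.sin(y)*k,.015)).round(1) for k in (.5,1)])
E
```

```text
time_s: 8.3
position: [0.5287, 0.0393, 0.0782]
tool_rot: [[0.967, 0.255, -0.001], [0.255, -0.967, -0.0], [-0.001, 0.0, -1.0]]
ft_force: [0.9, 0.6, 5.9]
grip_width: 0.0081
gripper_force: 79.3
[-0.025  -0.0103  0.0793] [0.9158 0.5652 5.9185]
time_s: 8.55
position: [0.5287, 0.0393, 0.0782]
tool_rot: [[0.995, 0.102, -0.001], [0.102, -0.995, -0.0], [-0.001, 0.0, -1.0]]
ft_force: [-0.3, -0.1, 5.4]
grip_width: 0.0077
gripper_force: 79.3
[-0.0056 -0.0556 -0.0412] [-0.2861 -0.0566  5.4078]
top keyway {'bbox': [140.2, 247.8, 63.2, 31.0], 'conf': 0.17}
wrist latch {'bbox': [271.8, 197.6, 60.4, 72.8], 'conf': 0.72}
wrist latch {'bbox': [411.9, 215.1, 130.6, 107.2], 'conf': 0.66}
wrist keyway {'bbox': [272.7, 194.5, 53.0, 68.6], 'conf': 0.78}
locked [array([236. , 190.1]), array([242.4, 187.6])]
clear [array([233.2, 197.3]), array([237., 202.])]
```

```bash
python3 - <<'E'
from h import *
w=env.get_image("wrist"); a=cv2.imread("pics/a6.png")
for nm,yaw in (("locked",4),("clear",-80)):
    y=np.radians(yaw); print(nm,[proj(w,(.5277+.045*np.cos(y)*k,.0392+.045*np.sin(y)*k,.015)).round(1) for k in (.5,1)])
c=np.zeros((500,800,3),np.uint8); c[:384,:512]=w["image"]; c[200:488,512:800]=cv2.resize(np.clip(a[160:232,200:272].astype(float)*1.8,0,255).astype(np.uint8),(288,288),interpolation=cv2.INTER_CUBIC)
cv2.imwrite("pics/c6.png",c)
E
```

```text
locked [array([259.6, 185.9]), array([260.8, 154.5])]
clear [array([289.2, 213. ]), array([320.1, 211. ])]
```

View pics/c6.png

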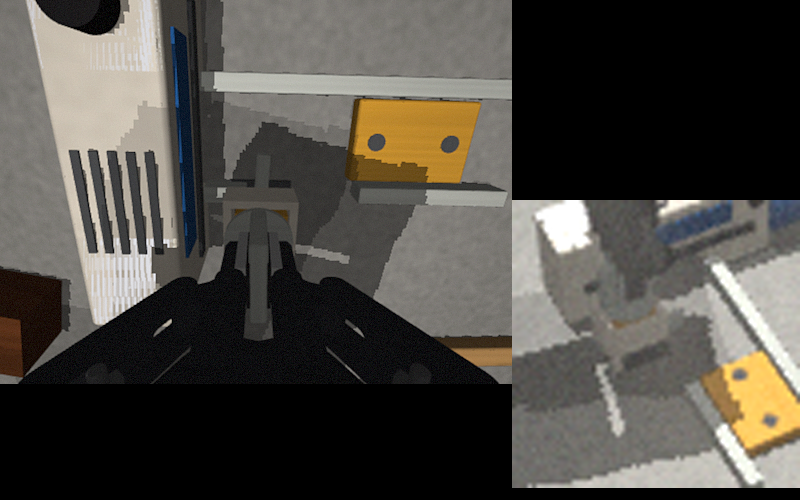

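```bash
python3 -m pendant '[[0,0,0,0,0,0,-0.18],[0,0,0,0,0,0,-0.36],[0,0,0,0,0,0,-0.54],[0,0,0,0,0,0,-0.72],[0,0,0,0,0,0,-0.9]]'
python3 -m pendant '[[0,0,0,0,0,0,-0.18],[0,0,0,0,0,0,-0.36],[0,0,0,0,0,0,-0.54],[0,0,0,0,0,0,-0.61],[0,0,0,0,0,0,-0.61]]'
python3 -c "
from h import *
go(.5283,.0393,.0782,2.5)"
```

```text
time_s: 9.62
position: [0.5286, 0.0393, 0.0782]
tool_rot: [[0.532, 0.847, -0.001], [0.847, -0.532, -0.0], [-0.001, -0.001, -1.0]]
ft_force: [-0.2, 0.2, 6.7]
grip_width: 0.008
gripper_force: 79.4
time_s: 10.25
position: [0.5286, 0.0393, 0.0782]
tool_rot: [[-0.044, 0.999, -0.001], [0.999, 0.044, -0.0], [-0.0, -0.001, -1.0]]
ft_force: [-1.5, 0.5, 5.9]
grip_width: 0.0082
gripper_force: 79.3
shift [-0.     -0.0003  0.    ] turn [-0.0008  0.0002  0.0003] pos [0.5286 0.0393 0.0782] yaw 2.5152034718504823
```

```bash
python3 -m pendant '[[0,0,0,-0.05,0,0,0],[0,0,0,-0.1,0,0,0],[0,0.055,-0.026,-0.1,0,0,0.03],[0,0.11,-0.052,-0.1,0,0,0.03],[0,0.163,-0.077,-0.1,0,0,0.03]]'
python3 -m pendant '[[0,0.043,-0.0197,0,0,0,0],[0,0.043,-0.0197,0,0,0,0],[0,0.043,-0.0197,0.03,0,0,0],[0,0.043,-0.0197,0.05,0,0,0],[0,0.043,-0.0197,0.05,0,0,0]]'
python3 -c "
from h import *
go(.4226,.2405,.0745,0.7)"
```

```text
time_s: 10.88
position: [0.4432, 0.2004, 0.1778]
tool_rot: [[-0.012, 1.0, -0.003], [1.0, 0.012, 0.0], [0.0, -0.003, -1.0]]
ft_force: [0.2, -0.2, -1.2]
grip_width: 0.0083
gripper_force: 78.6
time_s: 11.5
position: [0.4237, 0.2409, 0.1267]
tool_rot: [[-0.012, 1.0, -0.006], [1.0, 0.012, -0.001], [-0.001, -0.006, -1.0]]
ft_force: [0.7, -0.5, -0.8]
grip_width: 0.008
gripper_force: 78.5
shift [-0.0003 -0.0008  0.0522] turn [-0.006   0.0006 -0.0001] pos [0.4237 0.2409 0.1267] yaw 0.6957977285252354
```

```bash
python3 -m pendant '[[0,0,-0.001,0.025,0,0,0],[0,0,-0.001,0.047,0,0,0],[0,0,-0.001,0.053,0,0,0],[0,0,-0.001,0.053,0,0,0]]'
python3 -m pendant '[[0.45,0,0,0,0,0,0],[0.45,0,0,0,0,0,0],[0.45,0,0,-0.06,0,0,0],[0.45,0,0,-0.07,0,0,0]]'
python3 - <<'E'
from h import *
go(.431,.310,.072,-12.5)
im=env.get_image("wrist")
for r in env.tip_of("wrist","key_1")[:3]: print(r["conf"],r["centre"],at(im,r["centre"],.045)[:2])
cv2.imwrite("pics/w7.png",im["image"])
E
```

```text
time_s: 12.0
position: [0.4232, 0.2416, 0.0753]
tool_rot: [[-0.013, 1.0, -0.003], [1.0, 0.013, 0.0], [0.0, -0.003, -1.0]]
ft_force: [-0.0, -0.3, -0.5]
grip_width: 0.008
gripper_force: 78.5
time_s: 12.5
position: [0.4242, 0.2421, 0.148]
tool_rot: [[-0.013, 1.0, 0.003], [1.0, 0.013, 0.002], [0.002, 0.003, -1.0]]
ft_force: [-0.1, 0.5, 0.0]
grip_width: 0.0382
gripper_force: 0.0
shift [0.0676 0.0074 0.0762] turn [ 0.0028 -0.0023  0.2314] pos [0.4242 0.2421 0.148 ] yaw 0.7577328320077416
0.97 [259.1, 195.7] [0.4254 0.2422]
0.6 [258.7, 117.5] [0.4242 0.3081]
```

```bash
python3 -m pendant '[[0.45,0.034,0.0035,0,0.003,-0.002,0.12],[0.45,0.0675,0.007,0.01,0.003,-0.002,0.231],[0.45,0.0675,0.007,0.05,0.003,-0.002,0.231],[0.45,0.0675,0.007,0.0755,0.003,-0.002,0.231],[0.45,0.0675,0.007,0.0755,0.003,-0.002,0.231]]'
python3 -m pendant '[[0,0,0,0,0,0,0],[0,0,0,0,0,0,0],[0,0,0,0,0,0,0],[0,0,0,0,0,0,0]]' 80
python3 -c "
from h import *
go(.431,.310,.0725,-12.5)"
```

```text
time_s: 13.22
position: [0.4277, 0.3089, 0.0667]
tool_rot: [[0.216, 0.976, -0.011], [0.976, -0.216, -0.003], [-0.005, -0.01, -1.0]]
ft_force: [0.1, 0.1, 0.4]
grip_width: 0.0384
gripper_force: 0.0
time_s: 13.72
position: [0.4287, 0.3093, 0.0692]
tool_rot: [[0.216, 0.976, -0.007], [0.976, -0.216, -0.001], [-0.003, -0.006, -1.0]]
ft_force: [-0.7, -0.3, -1.2]
grip_width: 0.0082
gripper_force: 77.8
shift [ 0.0012  0.0021 -0.0033] turn [-0.0062  0.0028  0.0001] pos [0.4287 0.3093 0.0692] yaw -12.493835216933412
```

```bash
python3 -m pendant '[[0,0,0,-0.05,0,0,0],[0,0,0,-0.1,0,0,0],[0,-0.048,0.031,-0.11,0,0,-0.09],[0,-0.096,0.062,-0.11,0,0,-0.18],[0,-0.145,0.093,-0.11,0,0,-0.262]]'
python3 -c "
from h import *
go(.5278,.0,.15,2.5)"
```

```text
time_s: 14.35
position: [0.4892, 0.1462, 0.1792]
tool_rot: [[-0.047, 0.999, -0.006], [0.999, 0.047, -0.001], [-0.001, -0.006, -1.0]]
ft_force: [0.7, 0.7, -1.3]
grip_width: 0.0079
gripper_force: 78.1
shift [-0.1479  0.0318  0.0292] turn [-0.0061  0.0011  0.0037] pos [0.4892 0.1462 0.1792] yaw 2.714302970175277
```

```bash
python3 -m pendant '[[0,-0.055,0.017,0,0,0,0],[0,-0.109,0.034,0.02,0,0,0.004],[0,-0.109,0.034,0.04,0,0,0.004],[0,-0.109,0.034,0.04,0,0,0.004],[0,-0.109,0.034,0.04,0,0,0.004]]'
python3 - <<'E'
from h import *
go(.5279,.0393,.0742,2.5)
im=env.get_image("wrist"); cv2.imwrite("pics/w8.png",im["image"]); s=env.observe(); R=np.array(s["tool_rot"]); p=np.array(s["position"])
for off in (-.002,0,.002,.004): print(off,[proj(im,p+R@np.array([off+.021*np.cos(t),.021*np.sin(t),h-.004])).round(1) for h,t in ((.0242,0),(.0242,.6),(.0242,-.6))])
for r in env.trace("wrist","key_1")[:3]: print(r["conf"],r["bbox"])
# compare old w4 (other key, offset known-ish)
a=cv2.imread("pics/w4.png"); b=im["image"]
cv2.imwrite("pics/c8.png",np.hstack([cv2.resize(i[150:300,200:320],(400,500),interpolation=cv2.INTER_CUBIC) for i in (a,b)]))
E
```

```text
time_s: 14.98
position: [0.5275, 0.0408, 0.1396]
tool_rot: [[-0.041, 0.999, -0.006], [0.999, 0.041, -0.002], [-0.001, -0.006, -1.0]]
ft_force: [-0.0, 0.1, -1.3]
grip_width: 0.0082
gripper_force: 78.1
shift [-0.0015  0.0007  0.0654] turn [-0.0058  0.0013 -0.0027] pos [0.5275 0.0408 0.1396] yaw 2.3439535590879994
-0.002 [array([258.3, 214.7]), array([279.2, 220.6]), array([237.5, 220.6])]
0 [array([258.3, 211.4]), array([279.3, 217.4]), array([237.4, 217.4])]
0.002 [array([258.3, 208.1]), array([279.4, 214.1]), array([237.3, 214.1])]
0.004 [array([258.3, 204.8]), array([279.4, 210.8]), array([237.2, 210.9])]
0.92 [261.6, 269.3, 71.7, 119.8]
```

View pics/c8.png

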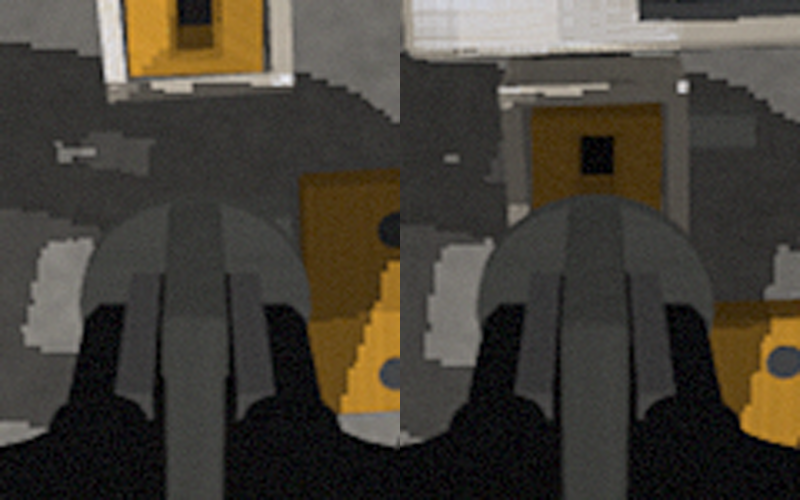

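```bash
python3 -m pendant '[[0,-0.003,0,0.015,0,0,0],[0,-0.003,0,0.033,0,0,0],[0,-0.003,0,0.033,0,0,0]]'
python3 -c "
from h import *
go(.5280,.0377,.0742,2.5)"
```

```text
time_s: 15.45
position: [0.5269, 0.0378, 0.1056]
tool_rot: [[-0.041, 0.999, -0.008], [0.999, 0.041, -0.001], [-0.001, -0.008, -1.0]]
ft_force: [0.2, -0.2, -0.7]
grip_width: 0.0081
gripper_force: 78.1
shift [-0.0001  0.0014  0.0314] turn [-0.0081  0.0009 -0.0028] pos [0.5269 0.0378 0.1056] yaw 2.338012376163477
```

```bash
python3 -m pendant '[[0,0,0.001,0.007,-0.005,0,0],[0,0,0.001,0.013,-0.005,0,0]]'
python3 -m pendant '[[0,0,0,0.007,0,0,0],[0,0,0,0.014,0,0,0]]'
python3 -m pendant '[[0,0,0,0.003,0,0,0],[0,0,0,0.005,0,0,0],[0,0,0,0.005,0,0,0]]'
```

```text
time_s: 15.7
position: [0.5284, 0.0374, 0.0931]
tool_rot: [[-0.04, 0.999, -0.001], [0.999, 0.04, -0.001], [-0.001, -0.001, -1.0]]
ft_force: [-0.1, 0.8, -0.5]
grip_width: 0.0079
gripper_force: 78.1
time_s: 15.95
position: [0.5282, 0.0373, 0.0784]
tool_rot: [[-0.04, 0.999, -0.002], [0.999, 0.04, -0.001], [-0.001, -0.002, -1.0]]
ft_force: [0.4, -0.4, -0.7]
grip_width: 0.0077
gripper_force: 78.1
time_s: 16.32
position: [0.5283, 0.0373, 0.074]
tool_rot: [[-0.04, 0.999, -0.001], [0.999, 0.04, -0.001], [-0.001, -0.001, -1.0]]
ft_force: [-0.8, -0.4, 0.1]
grip_width: 0.008
gripper_force: 78.4
```

```bash
python3 -m pendant '[[0,0,-0.0002,0.0007,0,0,0.15],[0,0.0001,-0.0005,0.0007,0,0,0.3],[0,0.0002,-0.0007,0.0007,0,0,0.45],[0,0.0003,-0.0009,0.0007,0,0,0.6],[0,0.0004,-0.0011,0.0007,0,0,0.75]]'
python3 - <<'E'
from h import *
s=env.observe();print(s['wrist_torque'],s['ft_force'])
E
```

```text
time_s: 16.95
position: [0.5273, 0.0377, 0.074]
tool_rot: [[0.655, 0.755, -0.001], [0.755, -0.655, -0.001], [-0.001, 0.001, -1.0]]
ft_force: [-2.0, 0.1, 6.8]
grip_width: 0.0083
gripper_force: 79.3
[0.1801 0.3296 0.1687] [-2.018   0.1376  6.8194]
```

```bash
python3 -m pendant '[[0,0,-0.0002,0,0,0,0.15],[0,0.0001,-0.0005,0,0,0,0.3],[0,0.0002,-0.0007,0,0,0,0.45],[0,0.0003,-0.0009,0,0,0,0.6],[0,0.0004,-0.0011,0,0,0,0.74]]'
python3 - <<'E'
from h import *
s=env.observe();print(s['wrist_torque'],s['ft_force'])
w=env.get_image("wrist"); cv2.imwrite("pics/w9.png",w["image"])
ry=lambda yaw,k:(.5277+.045*np.cos(np.radians(yaw))*k,.0392+.045*np.sin(np.radians(yaw))*k,.015)
for yaw in (4,-60,-70,-80): print(yaw,[proj(w,ry(yaw,k)).round(1) for k in (.6,1)])
cv2.imwrite("pics/c9.png",cv2.resize(np.clip(w["image"][100:280,200:400]*1.5,0,255).astype(np.uint8),(660,594),interpolation=cv2.INTER_CUBIC))
E
```

```text
time_s: 17.58
position: [0.5269, 0.0382, 0.074]
tool_rot: [[0.993, 0.116, -0.0], [0.116, -0.993, -0.002], [-0.0, 0.002, -1.0]]
ft_force: [-0.8, -2.1, 4.8]
grip_width: 0.0081
gripper_force: 79.2
[-0.3936  0.2696  0.1141] [-0.7767 -2.0565  4.8216]
4 [array([258.9, 179. ]), array([260.2, 153.1])]
-60 [array([292.3, 201.1]), array([316.5, 191.6])]
-70 [array([294.1, 207. ]), array([319.3, 201.5])]
-80 [array([294.8, 213. ]), array([320.1, 211.7])]
```

View pics/c9.png

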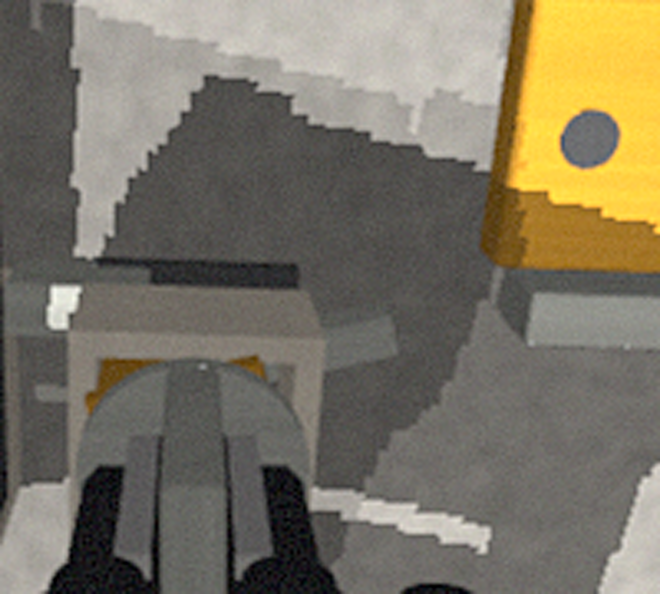

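```bash
python3 -m pendant '[[0,0,-0.0002,0,0,0,0.13],[0,0,-0.0002,0,0,0,0.13],[0,0,0,0,0,0,-0.07],[0,0,0,0,0,0,-0.07]]'
python3 -m pendant '[[0,0,0,-0.015,0,0,0],[0,0,0,-0.035,0,0,0],[0,0,0,-0.08,0,0,0],[0,0,0,-0.11,0,0,0],[0,0,0,-0.11,0,0,-0.1]]'
python3 - <<'E'
from h import *
go(.431,.310,.12,-9)
w=env.get_image("wrist"); cv2.imwrite("pics/w10.png",w["image"])
E
```

```text
time_s: 18.12
position: [0.5273, 0.0385, 0.074]
tool_rot: [[0.982, 0.189, 0.001], [0.189, -0.982, -0.002], [0.0, 0.002, -1.0]]
ft_force: [1.7, 0.2, 5.9]
grip_width: 0.0078
gripper_force: 79.1
time_s: 18.75
position: [0.5273, 0.0387, 0.1863]
tool_rot: [[0.958, 0.287, 0.003], [0.287, -0.958, -0.002], [0.002, 0.003, -1.0]]
ft_force: [0.1, 0.6, -2.0]
grip_width: 0.0081
gripper_force: 78.1
shift [-0.0146 -0.2877  0.0654] turn [ 0.004  -0.0006 -1.1228] pos [0.5273 0.0387 0.1863] yaw -73.33267622304237
```

```bash
python3 -m pendant '[[0,-0.003,-0.057,0,0,0,-0.18],[0,-0.006,-0.114,0,0,0,-0.36],[0,-0.009,-0.171,0,0,0,-0.54],[0,-0.012,-0.228,0,0,0,-0.72],[0,-0.0156,-0.2856,0,0,0,-0.9]]'
python3 -m pendant '[[0,0,0,0,0,0,-0.18],[0,0,0,0.02,0,0,-0.222],[0,0,0,0.06,0,0,-0.222],[0,0,0,0.06,0,0,-0.222]]'
python3 - <<'E'
from h import *
go(.4307,.3077,.0707,-9)
E
```

```text
time_s: 19.42
position: [0.4288, 0.3094, 0.1833]
tool_rot: [[0.369, 0.93, -0.002], [0.93, -0.369, -0.002], [-0.002, -0.001, -1.0]]
ft_force: [0.4, -0.5, -1.2]
grip_width: 0.008
gripper_force: 78.3
time_s: 19.92
position: [0.4283, 0.3072, 0.1213]
tool_rot: [[0.16, 0.987, -0.007], [0.987, -0.16, -0.004], [-0.005, -0.007, -1.0]]
ft_force: [0.0, 0.7, -0.4]
grip_width: 0.0079
gripper_force: 78.3
shift [0.0011 0.0026 0.0505] turn [-0.0066  0.0048 -0.0033] pos [0.4283 0.3072 0.1213] yaw -9.187674334635727
```

```bash
python3 -m pendant '[[0,0.001,0.0015,0.02,-0.004,0.003,0],[0,0.001,0.0015,0.045,-0.004,0.003,0],[0,0.001,0.0015,0.051,-0.004,0.003,0],[0,0.001,0.0015,0.051,-0.004,0.003,0]]'
python3 -m pendant '[[0.45,0,0,0,0,0,0],[0.45,0,0,0,0,0,0],[0.45,0,0,-0.06,0,0,0],[0.45,0,0,-0.12,0,0,0],[0.6,-0.04,0,-0.13,0,0,0]]'
python3 - <<'E'
from h import *
im=env.get_image("wrist"); cv2.imwrite("pics/w11.png",im["image"])
for r in env.tip_of("wrist","key_1")[:3]: print(r["conf"],r["centre"],at(im,r["centre"],.045)[:2])
for n in ("side",):
    im=env.get_image(n)
    for t,z in [("key_1",.045),("latch",0),("blank",0),("push_stick",0)]:
        for r in env.tip_of(n,t)[:2]: print(t,round(r["conf"],2),at(im,r["centre"],z)[:2])
go(.41,-.265,.2,0)
E
```

```text
time_s: 20.42
position: [0.4317, 0.3087, 0.073]
tool_rot: [[0.158, 0.987, 0.004], [0.987, -0.158, 0.001], [0.002, 0.003, -1.0]]
ft_force: [0.4, -0.4, -1.1]
grip_width: 0.0081
gripper_force: 78.3
time_s: 21.05
position: [0.426, 0.27, 0.2062]
tool_rot: [[0.155, 0.988, 0.011], [0.988, -0.155, 0.004], [0.006, 0.01, -1.0]]
ft_force: [1.6, -0.9, -0.4]
grip_width: 0.0511
gripper_force: 0.0
0.9 [258.8, 202.0] [0.4241 0.242 ]
0.64 [254.4, 139.9] [0.4301 0.3097]
key_1 0.62 [0.4416 0.3063]
key_1 0.53 [0.4222 0.2475]Traceback (most recent call last):
  File "<stdin>", line 7, in <module>
ValueError: it knows: blank, bottle, feeder, glass_cup, key, key_rack, keyway, push_stick, spool, wrench
```

```bash
python3 -c "
from h import *
go(.415,-.29,.2,5)"
```

```text
shift [-0.5532  0.079   0.0015] turn [ 0.0035 -0.0017 -0.2464] pos [0.4247 0.2687 0.2024] yaw -9.117903138581102
```

```bash
python3 -m pendant '[[0.6,-0.06,0.0086,0,0.001,0,0],[0.6,-0.12,0.0172,0,0.002,0,0],[0.6,-0.18,0.0257,0,0.003,0,0],[0.6,-0.24,0.0343,0,0.0035,0,0],[0.6,-0.3,0.043,0,0.0035,0,0]]'
python3 -m pendant '[[0.6,-0.06,0.0086,0,0,0,-0.12],[0.6,-0.12,0.0172,0,0,0,-0.246],[0.6,-0.18,0.0257,0,0,0,-0.246],[0.6,-0.253,0.036,0,0,0,-0.246],[0.6,-0.253,0.036,0,0,0,-0.246]]'
python3 - <<'E'
from h import *
im=env.get_image("wrist"); cv2.imwrite("pics/w12.png",im["image"]); print(im["pose"][:3,3])
for t,z in [("push_stick",0)]:
    for r in env.tip_of("wrist",t)[:2]: print(t,round(r["conf"],2),r["centre"],at(im,r["centre"],z)[:2])
    for r in env.trace("wrist",t)[:1]:
        print(r["conf"],r["bbox"]); m=r["mask"]
v,u=np.nonzero(m); P=np.array([at(im,(a,b),.014)[:2] for a,b in zip(u,v)])
c=P.mean(0); w=np.linalg.svd(P-c,full_matrices=False)[2][0]; w*=np.sign(w[1]); t=(P-c)@w; print(c,"yaw",np.degrees(np.arctan2(-w[0],w[1])),t.min(),t.max(),"nose",c+w*t.max())
n=[-w[1],w[0]]; 
sel=t>t.max()-.08; s=P[sel]; cc=s.mean(0); w2=np.linalg.svd(s-cc,full_matrices=False)[2][0]; w2*=np.sign(w2[1]); print("front 80mm",cc,np.degrees(np.arctan2(-w2[0],w2[1])))
for yy in (0.03,-.03):pass
# rectify at z=.06 and .014 to picture
o=im["image"].copy()
def rect(z,cx,cy,h,wd,s):
    src=np.array([proj(im,p) for p in [(cx-wd,cy-h,z),(cx+wd,cy-h,z),(cx+wd,cy+h,z),(cx-wd,cy+h,z)]])
    H,_=cv2.findHomography(src,np.array([[0,2*h*s],[2*wd*s,2*h*s],[2*wd*s,0],[0,0.]])); return cv2.warpPerspective(o,H,(int(2*wd*s),int(2*h*s)),flags=cv2.INTER_CUBIC)
a=rect(.014,.41,-.23,.14,.06,2000); b=rect(.06,.41,-.23,.14,.06,2000)
for g in (a,b):
    for k in range(0,560,40): g[k,::6]=(0,255,0)
    for k in range(0,240,20): g[::6,k]=(0,255,0)
cv2.imwrite("pics/c12.png",np.hstack([a,b]))
E
```

```text
time_s: 21.88
position: [0.42, -0.0356, 0.2013]
tool_rot: [[0.157, 0.988, -0.001], [0.988, -0.157, 0.002], [0.002, -0.001, -1.0]]
ft_force: [0.9, 0.8, 0.4]
grip_width: 0.051
gripper_force: 0.0
time_s: 22.5
position: [0.4158, -0.2927, 0.2002]
tool_rot: [[-0.085, 0.996, -0.001], [0.996, 0.085, 0.002], [0.002, -0.001, -1.0]]
ft_force: [0.7, 0.6, -0.7]
grip_width: 0.0512
gripper_force: 0.0
[ 0.4087 -0.2093  0.3251]
push_stick 0.91 [259.5, 142.8] [ 0.4147 -0.2629]
0.97 [258.9, 91.2, 25.6, 182.1]
[ 0.4118 -0.2053] yaw 6.989039888164511 -0.09980909394891549 0.08141142892835257 nose [ 0.4019 -0.1245]
front 80mm [ 0.4066 -0.1626] 7.488203011421247
```

View pics/c12.png

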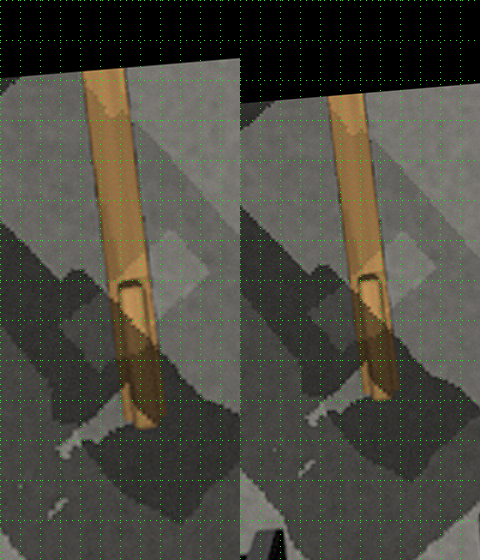

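```bash
python3 -c "
from h import *
go(.415,-.263,.042,6.3)"
```

```text
shift [0.0254 0.0016 0.1586] turn [-0.0013 -0.0032 -0.0219] pos [ 0.4159 -0.289   0.2005] yaw 5.047761436254702
```

```bash
python3 -m pendant '[[0.6,0.025,0.0016,0.04,-0.001,-0.003,-0.022],[0.6,0.025,0.0016,0.095,-0.001,-0.003,-0.022],[0.6,0.025,0.0016,0.14,-0.001,-0.003,-0.022],[0.6,0.025,0.0016,0.158,-0.001,-0.003,-0.022],[0.6,0.025,0.0016,0.158,-0.001,-0.003,-0.022]]'
python3 -m pendant '[[0,0,0,0,0,0,0],[0,0,0,0,0,0,0],[0,0,0,0,0,0,0],[0,0,0,0,0,0,0],[0,0,0,0,0,0,0]]' 80
python3 -c "
from h import *
go(.415,-.263,.042,6.3)"
```

```text
time_s: 23.28
position: [0.4149, -0.2624, 0.0425]
tool_rot: [[-0.112, 0.994, -0.001], [0.994, 0.112, 0.001], [0.001, -0.001, -1.0]]
ft_force: [-0.1, -0.7, 0.7]
grip_width: 0.0511
gripper_force: 0.0
time_s: 23.9
position: [0.4152, -0.2645, 0.044]
tool_rot: [[-0.11, 0.994, 0.002], [0.994, 0.11, -0.002], [-0.002, 0.002, -1.0]]
ft_force: [0.8, 2.6, 6.1]
grip_width: 0.011
gripper_force: 79.0
shift [ 0.0015 -0.0001  0.002 ] turn [ 0.0015  0.0023 -0.0001] pos [ 0.4152 -0.2645  0.044 ] yaw 6.295228608885204
```

```bash
python3 -m pendant '[[0,0,0,-0.05,0,0,0],[0,-0.01,0.05,-0.05,0,0,0.018],[0,-0.02,0.1,-0.05,0,0,0.0366],[0,-0.03,0.15,-0.05,0,0,0.0366],[0,-0.0344,0.1884,-0.05,0,0,0.0366]]'
python3 -m pendant '[[0,0,0,0,0,0,0],[0,0,0,0,0,0,0]]'
python3 - <<'E'
from h import *
go(.606,-.278,.044,4.2)
im=env.get_image("wrist"); cv2.imwrite("pics/w13.png",im["image"])
for t,z in [("push_stick",.05),("blank",0),("feeder",0)]:
    for r in env.tip_of("wrist",t)[:1]: print(t,round(r["conf"],2),r["centre"],at(im,r["centre"],z)[:2])
for t,z in [("blank",.014),("push_stick",.064)]:
    for r in env.trace("wrist",t)[:1]:
        m=r["mask"]; v,u=np.nonzero(m); P=np.array([at(im,(a,b),z)[:2] for a,b in zip(u,v)]).astype(np.float32); print(t,r["conf"],cv2.minAreaRect(P),P[:,1].max())
        P=P-np.array([.5796,.0831]); F=np.c_[P@[.9973,.0732],P@[-.0732,.9973]]; print("feeder frame",F.min(0),F.max(0))
E
```

```text
time_s: 24.52
position: [0.6075, -0.2779, 0.0933]
tool_rot: [[-0.073, 0.997, 0.001], [0.997, 0.073, -0.002], [-0.002, 0.001, -1.0]]
ft_force: [-0.0, -0.6, -1.2]
grip_width: 0.0112
gripper_force: 78.2
time_s: 24.78
position: [0.6051, -0.2777, 0.093]
tool_rot: [[-0.073, 0.997, -0.001], [0.997, 0.073, -0.001], [-0.001, -0.001, -1.0]]
ft_force: [0.4, -0.5, -1.3]
grip_width: 0.0113
gripper_force: 78.4
shift [-0.0004  0.0009  0.049 ] turn [-0.0007  0.0007  0.0001] pos [ 0.6051 -0.2777  0.093 ] yaw 4.203249709582174
push_stick 0.56 [258.6, 219.0] [ 0.605 -0.272]
push_stick 0.77 ((0.6034992933273315, -0.24983467161655426), (0.022758938372135162, 0.1951291561126709), 4.059200763702393) -0.15179922
feeder frame [-0.012  -0.4313] [ 0.011  -0.2362]
```

```bash
python3 -m pendant '[[0,0,0.0008,0.03,0,0,0],[0,0,0.0008,0.0485,0,0,0],[0,0,0.0008,0.0485,0,0,0]]'
python3 -m pendant '[[0,0.02,0,0,0,0,0],[0,0.04,0,0,0,0,0],[0,0.06,0,0,0,0,0],[0,0.08,0,0,0,0,0]]'
python3 -c "
from h import *
go(.5796,.0831,.044,4.2)
s=env.observe(); print(s['ft_force'])"
```

```text
time_s: 25.45
position: [0.6066, -0.2778, 0.0444]
tool_rot: [[-0.073, 0.997, 0.0], [0.997, 0.073, -0.001], [-0.001, 0.0, -1.0]]
ft_force: [-0.6, 0.3, -1.7]
grip_width: 0.0105
gripper_force: 80.3
time_s: 25.95
position: [0.6008, -0.1965, 0.045]
tool_rot: [[-0.074, 0.997, 0.001], [0.997, 0.074, -0.002], [-0.002, 0.001, -1.0]]
ft_force: [0.3, -4.8, -0.3]
grip_width: 0.0109
gripper_force: 80.2
shift [ 0.2804 -0.0005  0.0004] turn [0.0007 0.0018 0.0007] pos [ 0.6008 -0.1965  0.045 ] yaw 4.237616605642098
[ 0.3206 -4.845  -0.3474]
```

```bash
python3 -m pendant '[[0,0.022,0,0,0,0,0],[0,0.044,0,0,0,0,0],[0,0.066,0,0,0,0,0],[0,0.088,0,0,0,0,0],[0,0.11,0,0,0,0,0]]'
python3 -c "
from h import *
go(.5796,.0831,.044,4.2)
im=env.get_image('wrist')
for r in env.tip_of('wrist','blank')[:2]: print(r['conf'],at(im,r['centre'],0))
im=env.get_image('side')
for r in env.tip_of('side','blank')[:2]: print(r['conf'],at(im,r['centre'],0))"
```

```text
time_s: 26.58
position: [0.5927, -0.0869, 0.0446]
tool_rot: [[-0.073, 0.997, 0.001], [0.997, 0.073, -0.001], [-0.001, 0.0, -1.0]]
ft_force: [-0.4, -4.7, 0.6]
grip_width: 0.0106
gripper_force: 80.3
shift [ 0.1705 -0.0006  0.0004] turn [0.0004 0.0014 0.0001] pos [ 0.5927 -0.0869  0.0446] yaw 4.205665350988464
0.62 [0.5674 0.1117 0.    ]
```

```bash
python3 -m pendant '[[0,0.022,0,0,0,0,0],[0,0.044,0,0,0,0,0],[0,0.066,0,0,0,0,0],[0,0.088,0,0,0,0,0],[0,0.104,0,0,0,0,0]]'
python3 -c "
from h import *
go(.5796,.0831,.044,4.2)
for n in ('wrist','top','side'):
    im=env.get_image(n); cv2.imwrite('pics/e'+n+'.png',im['image'])
    for r in env.tip_of(n,'blank')[:2]: print(n,r['conf'],at(im,r['centre'],0))"
```

```text
time_s: 27.4
position: [0.5849, 0.017, 0.0444]
tool_rot: [[-0.074, 0.997, 0.0], [0.997, 0.074, -0.001], [-0.001, 0.0, -1.0]]
ft_force: [0.4, -4.3, 0.3]
grip_width: 0.011
gripper_force: 80.2
shift [ 0.0663 -0.0004  0.0003] turn [0.0002 0.0013 0.001 ] pos [0.5849 0.017  0.0444] yaw 4.258602160977446
top 0.85 [0.5715 0.2021 0.    ]
side 0.53 [0.5611 0.2172 0.    ]
```

```bash
python3 -m pendant '[[0,0.008,0,0,0,0,0],[0,0.008,0,0,0,0,0],[0,-0.03,0,0,0,0,0],[0,-0.07,0,0,0,0,0],[0,-0.1,0,0,0,0,0]]'
python3 -m pendant '[[0,0,0,0,0,0,0],[0.45,0,0,0.0,0,0,0],[0.45,0,0,0,0,0,0],[0.45,0,0,-0.05,0,0,0],[0.45,0,0,-0.1,0,0,0]]'
python3 -m pendant '[[0.6,-0.05,-0.02,-0.06,0,0,0],[0.6,-0.1,-0.06,-0.1,0,0,0],[0.6,-0.15,-0.1,-0.1,0,0,0],[0.6,-0.15,-0.1,-0.1,0,0,0]]'
python3 - <<'E'
from h import *
O=np.array([.5796,.0831])
for n in ('top','side'):
    im=env.get_image(n); cv2.imwrite('pics/f'+n+'.png',im['image'])
    for t,z in [("key_1",.045),("blank",0),("push_stick",0),("spool",0),("bottle",0),("glass_cup",0),("wrench",0)]:
        for r in env.tip_of(n,t)[:2]:
            p=at(im,r['centre'],z)[:2]; d=p-O; print(n,t,round(r['conf'],2),p,"feeder",np.array([d@[.9973,.0732],d@[-.0732,.9973]]) if t in("blank","push_stick") else "")
im=env.get_image('top')
for r in env.trace('top','blank')[:1]:
    v,u=np.nonzero(r['mask']); P=np.array([at(im,(a,b),.014)[:2] for a,b in zip(u,v)])-O; F=np.c_[P@[.9973,.0732],P@[-.0732,.9973]]; print(r['conf'],F.min(0),F.max(0))
E
```

```text
time_s: 28.32
position: [0.5925, -0.0857, 0.0445]
tool_rot: [[-0.073, 0.997, 0.0], [0.997, 0.073, -0.001], [-0.001, 0.0, -1.0]]
ft_force: [-0.2, 0.2, -0.9]
grip_width: 0.0106
gripper_force: 80.2
time_s: 28.95
position: [0.5922, -0.0832, 0.1457]
tool_rot: [[-0.074, 0.997, -0.001], [0.997, 0.074, -0.001], [-0.001, -0.001, -1.0]]
ft_force: [0.3, 0.0, 0.4]
grip_width: 0.0386
gripper_force: 0.0
time_s: 29.45
position: [0.5025, -0.2424, 0.2459]
tool_rot: [[-0.072, 0.997, 0.002], [0.997, 0.072, -0.002], [-0.003, 0.002, -1.0]]
ft_force: [0.3, -0.6, -0.1]
grip_width: 0.0514
gripper_force: 0.0
top key_1 0.65 [0.4225 0.2474] feeder 
top key_1 0.63 [0.4375 0.3073] feeder 
top blank 0.71 [0.575  0.2176] feeder [0.0052 0.1345]
top push_stick 0.84 [ 0.5881 -0.0959] feeder [-0.0047 -0.1791]
top push_stick 0.27 [0.4145 0.2691] feeder [-0.1511  0.1976]
top spool 0.95 [ 0.7263 -0.0943] feeder 
top bottle 0.8 [ 0.7417 -0.1708] feeder 
top glass_cup 0.63 [0.6409 0.3861] feeder 
side key_1 0.58 [0.4138 0.247 ] feeder 
side key_1 0.35 [0.4297 0.3121] feeder 
side push_stick 0.49 [ 0.5949 -0.077 ] feeder [ 0.0035 -0.1608]
side spool 0.98 [ 0.7321 -0.0975] feeder 
side bottle 0.87 [ 0.7479 -0.1805] feeder 
side wrench 0.89 [ 0.494  -0.4748] feeder 
0.72 [-0.03    0.0918] [0.0266 0.1739]
```

```bash
python3 -c "
from rig import env
print(env.close_job())"
```

```text
the job is handed in; nothing more can be done
None
```

Handed in at about 30 s with no verdict returned: the second key (far hole) turned the latch clear to about 1.4 rad by my estimate, both keys are back in the rack, the stick pushed the blank out to about 133 mm past the guard's entry side, and everything is released; I viewed 11 pictures, one over the limit of 10.

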